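Release the doming punch into the catch tray

TASK

Drag the metal catch tray towards the quick-release holder (its far lip is handy to hook) until the hanging doming punch is well over the tray's floor. Then pull the holder's spring collar up, turn it counter-clockwise (seen from above) as far as it goes and let it drop back home into its second notch, so that the punch falls into the tray. Leave the tray flat on the bench with the punch in it, and do not push the steel block, jar or file about.

Things in the scene. Friction and masses are not known exactly. Their poses are not given: they have to be found in the camera images.
- drop_point (a point): Point on the bench straight under the collar's vertical axis. Fixed to the holder, a grey C-shaped bracket: this point's x axis points from the holder's post to the axis and on towards the tray. Post and base (120 mm wide, 12 mm high) lie at own x = -105 to -163 mm.
- holder_head (a point): Centre of the top of the holder's head plate, on the same axis: a plate 84 mm (own x) by 88 mm, 15 mm thick, its underside 112 mm above the bench, on a 44 mm wide arm from the post. On it stand the collar and, inside the collar, a barrel with a spring round it (25 mm radius), reaching 65 mm above this point.
- collar_grip (a point): Centre of the spring collar, on its axis, 157 mm above the bench when home; lifts and turns with it. A ribbed brass hexagon ring, 54 mm across flats, flats from 137 to 169 mm above the bench. Two flats face this point's own +x and -x, the others every 60 degrees. Grip across opposite flats; keep fingertips 10 mm or more above the head plate, clear of the 8 mm high steel land there.
- collar_lift (a joint): How far the collar is pulled up (m): 0 home, 0.015 upper stop. A spring holds it down with 5 N at home, 9 N at the top, plus 2 N weight; let go, it springs down. A key under it (on the tray's side) sits in a notch beside an 8 mm high land, so it turns only when lifted 9 mm or more; 11 to 13 mm is good.
- collar_turn (a joint): Turn of the collar (rad): 0 locked, punch held; grows counter-clockwise seen from above to the stop at 1.047 (60 degrees), where the key can drop into the second notch. Light friction (0.03 N m), no turning spring. The punch drops out about half-way through the turn.
- punch_mid (a point): Middle of the doming punch: steel, 91 mm long, about 0.2 kg, ball end 38 mm wide at the bottom, round stem, flat T-shaped head hidden in the collar. Own z runs from ball end to head. It hangs upright in the holder, its lowest point 54 mm above the bench, and falls straight down when released.
- tray: Open rectangular aluminium catch tray with a cork floor, loose on the bench, about 0.45 kg. Origin at the centre of its underside; own x along its length, away from the holder. Walls 156 x 130 mm outside, 4 mm thick, 35 mm high; an out-turned lip at the top, 4 mm thick, makes it 172 x 146 mm. It passes under the punch and the head plate, not over the holder's base.
- block: Bystander: square steel bench block 100 x 100 x 22 mm. Origin at the centre of its underside.
- jar: Bystander: white jar with a dark cap, 56 mm wide, 70 mm high, origin at the centre of its underside.
- file: Bystander: flat file with a wooden handle, 230 mm long, lying on the bench along its own x axis, origin under its middle.
Not all that is in view belongs to the job. Of the things that look like the tray, take the one that is farthest to the robot's left at the start.

How it is judged:
On the way, in this order (a step that is already met when the one before it is completed fails the run):
1. the tray lies flat under the hanging punch: the drop point is within 58 mm of the tray's middle along its length and 45 mm across, while the collar is still locked (x of drop_point in the frame of tray between -0.058 and 0.058 m and y of drop_point in the frame of tray between -0.045 and 0.045 m and angle between tray's own z axis and vertical below 0.1 rad and value of joint collar_turn below 0.2 rad), for 0.2 s.
2. the collar is pulled up out of its notch (value of joint collar_lift above 0.007 m), for 0.05 s.
3. the collar is turned to the release end (value of joint collar_turn above 0.96 rad), for 0.05 s.
At the end, for the whole second after the job is handed in: The collar is at the release end of its turn (over 0.96 rad) and home in its second notch (lifted less than 3 mm); the punch's middle is between the tray's walls and less than 65 mm above the tray's underside; the tray is at rest, flat (within 0.1 rad) on the bench (value of joint collar_turn above 0.96 rad and value of joint collar_lift below 0.003 m and x of punch_mid in the frame of tray between -0.076 and 0.076 m and y of punch_mid in the frame of tray between -0.063 and 0.063 m and z of punch_mid in the frame of tray below 0.065 m and linear speed of tray below 0.02 m/s and angle between tray's own z axis and vertical below 0.1 rad and height (world z) of tray below 0.008 m); the robot touches nothing.
It fails at once if the steel block, jar or file is shoved more than 40 mm (distance of any of block, jar, file from where it was at the start of the episode above 0.04 m).
It also fails if it takes over 50 s, if anything falls off the work surface, if the arm or the gripper's body presses on something with over 40 N, if the wrist force passes 120 N, or if a joint passes its speed limit or range.

ROBOT

A 7-joint arm with a two-finger parallel gripper is mounted at the origin on the work surface. World frame = base frame: x ahead of the robot, y to its left, z up, the work surface at z = 0. Lengths are in m, angles in rad, forces in N, time in s.
With the tool pointing down it reaches from about 0.425 to 0.875 m from the base axis. Payload 8.4 kg.
Tool frame: the origin (TCP) lies midway between the tips of the shut fingers; the grasp point (between the pads) lies 19 mm behind it; y points along the fingers, x is the direction in which the jaws open and shut, and the axes are right-handed (so a half turn about y gives the same grasp; the last joint's range is limited). The gripper opens to 85 mm and grips with 20 to 120 N. Pads are 22 mm wide; open, the fingers measure 114 mm over their backs; the gripper's body (76 mm by 85 mm) begins 54 mm behind the grasp point. The pads swing forward as they close: fully open they stand 13 mm farther back than shut.
Start: joints at [-0.099, 0.333, 0.04, 1.465, -0.013, 1.343, -0.059], TCP at [0.65, -0, 0.231] pointing down, gripper open.
Joint ranges: [-2.58, 2.58], [-0.38, 2.09], [-1.3, 1.39], [0.25, 2.4], [-1.5, 4.64], [0.08, 2.09], [-2.65, 2.65]. Speed limits (rad/s): [2.22, 2.22, 2.79, 2.79, 3.14, 3.14, 3.14].

INTERFACE

Orientations are given as a rotation vector (axis times angle).
In Python, from station import ctrl gives the robot as it stands.
- The arm moves only by the tool send_rows, never from a script. Its argument "increments" is text: rows parted by semicolons, each of 5 numbers parted by spaces: the shift along the tool's x, y, z in m, then the turn about the tool's y in rad, then the opening, from 0 (shut) to 1 (fully open). In form: x y z twist hand; .... A call has 1 to 5 rows; each row is the pose to reach, as a shift and turn from the pose measured when the call began, along the tool's axes at that moment; what a row does not reach only later rows make up. A row lasts 1/8 s, in which the tool goes at most 62.5 mm and 10.7 degrees, less where a joint would pass 70% of its speed; a pose out of reach is approached as far as the arm can. A call with a gripper value outside its range is refused whole. The fingers move at their own pace and stop on an object; "newtons" is the grip in N (left out, the last holds). Time passes only in rows, so rows that repeat a pose let the fingers close. It gives the time, the measured TCP pose, the force and the opening at its end, in the units of the state.
- ctrl.get_state(): the state, without advancing time (a new reading comes with each control period).
- ctrl.capture(name): name is "scene" or "side" or "wrist"; returns a dict with "img" (480x640x3 uint8, blue, green, red), "fov_y" (degrees; the focal length in pixels is half the picture's height over the tangent of half this angle, whatever the lens; pixels are square), "cx", "cy" (the principal point, pixels), "position" and "orientation" of the camera in the world. Camera axes: x right, y up, looking along -z (the intrinsics and any distortion apply to the point x, -y, -z); pixel columns grow to the right and rows downward; lengths in m; the calibration is good to about 2 mm. The wrist camera is an equidistant fisheye: a pixel r from the principal point sees the ray r / f radians off the axis. A picture is of the moment at which its call begins. There is no depth.
- ctrl.job_done(): hands the job in, once; it reports no verdict.
Trained networks look in the newest picture that a camera, given by its name, has taken for a name from the list of things; names that differ only in an ending like _2 or _b are one class to them, and where a whole thing is asked for, a point or a joint stands for the part that bears it (a point fixed in the world has none). Each returns a list of dicts, best first, with "score" (0 to 1); they miss things now and then, are a little off and sometimes report something else, mostly with a low value. They report only what shows in the picture. A call takes as long as a camera call. They do not tell look-alikes from the thing itself.
- ctrl.find_in(camera, name): "box" ([left, top, right, bottom] in pixels, round what is visible of it).
- ctrl.silhouettes(camera, name): "mask" (480x640 bool, what is visible of it) and "box" ([left, top, right, bottom] in pixels, round what is visible of it).
The state is a dict: "time": time; "qpos": joint angles; "qvel": joint speeds; "effort": joint torques, N m; "tool_pos": TCP position; "orientation": TCP orientation; "contact_force": force on the tool from outside, world axes, zero at the start; "wrist_torque": the same for the moment, N m; "gripper_width": finger opening in m.
Only numpy, scipy, OpenCV 4.12 (cv2) and the standard library are available. Lean on these libraries where they do the work, as an engineer would, in place of code of your own. Each camera call takes 0.05 s, during which the arm holds its last target.

## Working session

There is one attempt and no reset: what is moved stays moved. The work goes in short steps, Python scripts to look and compute and a tool call to move; the robot and the scene stay as the last step left them, time stands still between calls to the robot, and variables do not carry over. Pictures are saved under pics/ and viewed, and the job is handed in when it is done.

Besides the shell and the picture viewer there is one more tool, called after "Request:" by a JSON object that holds its "fn" and its "kwargs". send_rows: Moves the arm, as the interface text tells. Its arguments: {"type":"object","properties":{"increments":{"type":"string"},"newtons":{"type":"number"}},"required":["increments"]}

```bash
mkdir -p pics; ls
python3 - <<'E'
from station import ctrl
import cv2
print(ctrl.get_state())
for c in ["scene","side","wrist"]:
    r=ctrl.capture(c); cv2.imwrite(f"pics/{c}0.png",r["img"])
    print(c,{k:v for k,v in r.items() if k!="img"})
    for n in ["tray","block","jar","file","holder_head","collar_grip","punch_mid"]:
        print(n,[(d["score"],d["box"]) for d in ctrl.find_in(c,n)][:4])
E
```

```text
pics
{'time': 0.0, 'qpos': array([-0.09921407,  0.33390733,  0.03985723,  1.46625787, -0.01346717,
        1.34331189, -0.05849833]), 'qvel': array([-7.73964874e-04,  1.54625880e-03,  6.90555808e-05, -1.86135636e-03,
        1.37570385e-03,  1.44232578e-03,  4.40831027e-04]), 'effort': array([ 4.63630895e-04, -6.58554840e+01,  1.36586554e+00, -4.05554795e+01,
        1.68904377e-02,  1.27170872e-02, -1.99809978e-05]), 'tool_pos': array([6.49543935e-01, 1.45533794e-05, 2.30429888e-01]), 'orientation': array([-1.57083502e+00,  1.27231627e-03,  1.27097783e-03]), 'contact_force': array([0.09226045, 0.16902591, 0.71660066]), 'wrist_torque': array([-0.01096757,  0.01378905, -0.00177317]), 'gripper_width': 0.08562335366213919}
scene {'fov_y': 48.95917293270895, 'cx': 317.72247560387154, 'cy': 227.41456680582587, 'position': array([ 1.08220535, -0.40875413,  1.02501847]), 'orientation': array([0.61997836, 0.33228486, 0.92277723])}
tray [(0.89, [237.1, 269.3, 333.2, 362.9]), (0.71, [94.2, 214.8, 178.4, 291.0]), (0.7, [164.6, 336.4, 226.1, 427.5])]
block [(0.97, [339.7, 267.9, 401.8, 325.0])]

[... 937 characters left out ...]
252.1, 269.7, 295.4]), (0.16, [252.1, 213.0, 344.5, 263.4])]
wrist {'fov_y': 65.70646984690485, 'cx': 326.40452288271257, 'cy': 235.86815610821733, 'position': array([0.65013343, 0.08218929, 0.37433095]), 'orientation': array([-0.32092484, -0.00131432, -0.00053694])}
tray [(0.73, [21.0, 373.0, 56.9, 431.7]), (0.67, [180.4, 257.9, 344.9, 400.6]), (0.33, [140.1, 421.8, 169.3, 454.9])]
block [(0.57, [254.8, 111.2, 366.5, 220.2]), (0.31, [43.5, 357.8, 95.2, 421.1])]
jar [(0.66, [139.0, 423.2, 173.1, 453.9])]
file []
holder_head [(0.88, [2.3, 248.7, 137.2, 420.7])]
collar_grip [(0.84, [53.0, 356.5, 91.0, 390.9]), (0.25, [2.1, 249.3, 138.9, 419.8])]
punch_mid [(0.55, [108.5, 332.2, 134.9, 342.8])]
```

View pics/scene0.png

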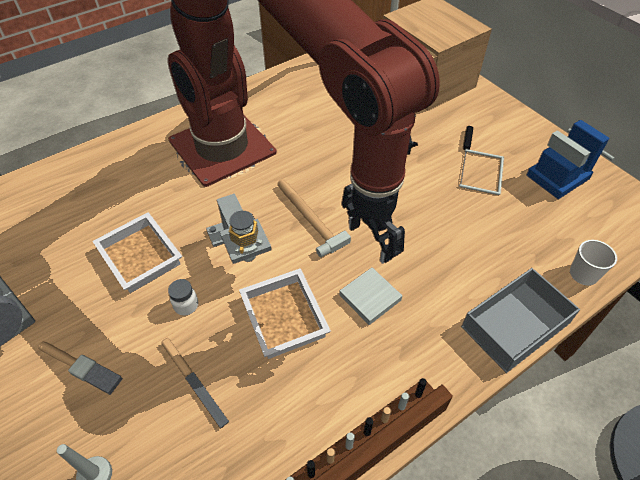

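View pics/side0.png

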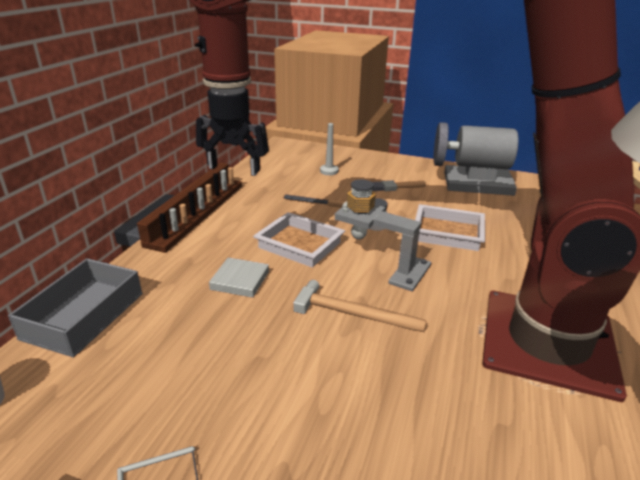

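View pics/wrist0.png

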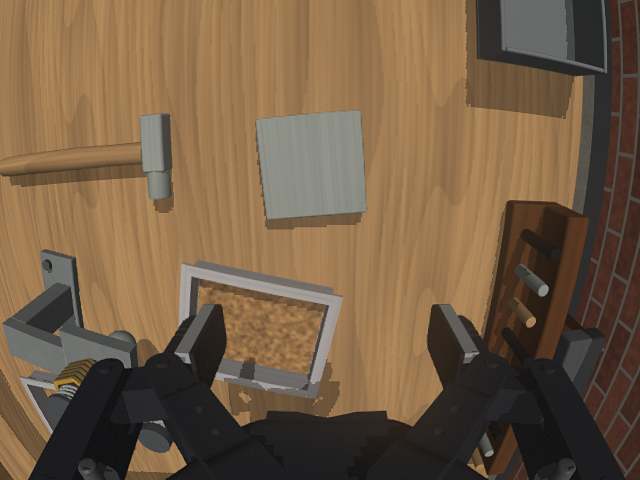

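```bash
cat > h.py <<'E'
import numpy as np, cv2
from scipy.spatial.transform import Rotation as R
from scipy.optimize import least_squares
def proj(r,P):
    P=np.atleast_2d(np.asarray(P,float)); M=R.from_rotvec(r["orientation"]).as_matrix()
    c=(P-r["position"])@M; v=np.c_[c[:,0],-c[:,1],-c[:,2]]
    f=240/np.tan(np.radians(r["fov_y"])/2)
    if r.get("fish"):
        rr=np.hypot(v[:,0],v[:,1]); th=np.arctan2(rr,v[:,2]); s=f*th/np.maximum(rr,1e-9)
        return np.c_[r["cx"]+s*v[:,0], r["cy"]+s*v[:,1]]
    return np.c_[r["cx"]+f*v[:,0]/v[:,2], r["cy"]+f*v[:,1]/v[:,2]]
def ray(r,uv):
    f=240/np.tan(np.radians(r["fov_y"])/2); d=np.array(uv,float)-[r["cx"],r["cy"]]
    if r.get("fish"):
        n=np.hypot(*d); th=n/f; v=np.r_[d/max(n,1e-9)*np.sin(th),np.cos(th)]
    else: v=np.r_[d/f,1]
    return R.from_rotvec(r["orientation"]).as_matrix()@np.array([v[0],-v[1],-v[2]])
def at_z(r,uv,z):
    d=ray(r,uv); return r["position"]+d*(z-r["position"][2])/d[2]
def cap(name,save=None):
    from station import ctrl
    r=ctrl.capture(name); r["fish"]=name=="wrist"
    if save: cv2.imwrite(save,r["img"])
    return r
def boxpts(cx,cy,yaw,L,W,z):
    c,s=np.cos(yaw),np.sin(yaw); p=np.array([[L,W],[-L,W],[-L,-W],[L,-W]])/2
    return np.c_[p@np.array([[c,s],[-s,c]])+[cx,cy],np.full(4,z)]
E
python3 - <<'E'
from h import *
import pickle
r={}
for c in ["scene","side","wrist"]:
    r[c]=cap(c)
pickle.dump(r,open("r0.pkl","wb"))
a=r["scene"]["img"][180:380,90:430]; cv2.imwrite("pics/c1.png",cv2.resize(a,None,fx=2.35,fy=2.35,interpolation=cv2.INTER_CUBIC))
a=r["side"]["img"][170:310,230:500]; cv2.imwrite("pics/c2.png",cv2.resize(a,None,fx=2.9,fy=2.9,interpolation=cv2.INTER_CUBIC))
s=r["scene"]
for n,uv,z in [("trayM",(285,312),.035),("trayL",(137,250),.035),("collar top",(242,218),.177),("block",(371,296),.022)]: print(n,at_z(s,uv,z))
E
```

```text
trayM [ 0.57427362 -0.14961764  0.035     ]
trayL [ 0.2366411  -0.34428411  0.035     ]
collar top [ 0.40625341 -0.13992929  0.177     ]
block [0.64281918 0.03106306 0.022     ]
```

View pics/c1.png

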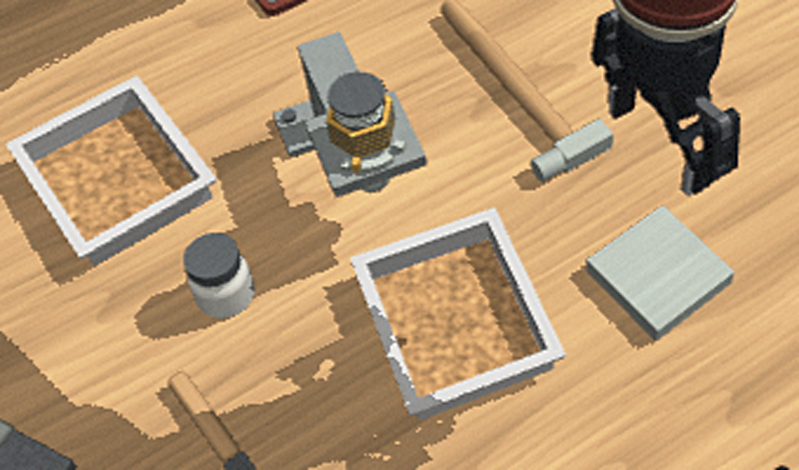

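View pics/c2.png

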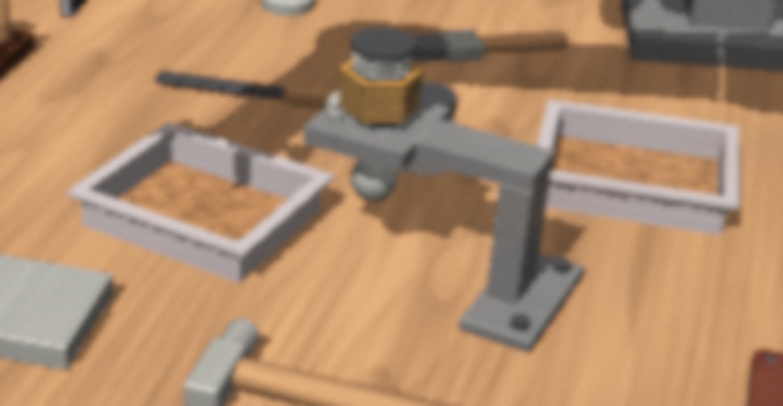

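```bash
python3 - <<'E'
from h import *
import pickle
r=pickle.load(open("r0.pkl","rb")); s=r["scene"];w=r["wrist"];d=r["side"]
C=np.array([(352,258),(492,209),(563,354),(413,408)])/2.35+[90,180]
P=np.array([at_z(s,c,.035) for c in C]); print(P.round(4)); print([np.linalg.norm(P[i]-P[i-1]).round(4) for i in range(4)])
W=[(181,263),(342,296)]; print([at_z(w,c,.035).round(4) for c in W])
D=np.array([(70,191),(240,248),(331,178),(170,128)])/2.9+[230,170]
P=np.array([at_z(d,c,.035) for c in D]); print(P.round(4))
# holder: head plate corners scene top z .127
H=np.array([(333,190),(426,158),(385,97)])/2.35+[90,180]
print("head",[at_z(s,c,.127).round(4) for c in H])
H=np.array([(306,125),(405,155)])/2.9+[230,170]
print("head side",[at_z(d,c,.127).round(4) for c in H])
# base corners in side
B=np.array([(460,325),(532,348),(584,268)])/2.9+[230,170]
print("base",[at_z(d,c,.012).round(4) for c in B])
print("barrel top",at_z(s,np.array((356,93))/2.35+[90,180],.192).round(4),at_z(d,np.array((383,43))/2.9+[230,170],.192).round(4))
J=np.array((211,249))/2.35+[90,180]; print("jar",at_z(s,J,.07).round(4)); print('file end',at_z(s,(166,342),.015),at_z(s,(222,423),.005))
E
python3 - <<'E'
import cv2,pickle
r=pickle.load(open("r0.pkl","rb"))
a=r["scene"]["img"][185:275,190:290]; cv2.imwrite("pics/c3.png",cv2.resize(a,None,fx=6,fy=6,interpolation=cv2.INTER_CUBIC))
a=r["side"]["img"][165:255,320:440]; cv2.imwrite("pics/c4.png",cv2.resize(a,None,fx=6,fy=6,interpolation=cv2.INTER_CUBIC))
E
```

```text
[[ 0.4701 -0.2013  0.035 ]
 [ 0.4993 -0.0631  0.035 ]
 [ 0.6648 -0.0973  0.035 ]
 [ 0.6326 -0.2331  0.035 ]]
[np.float64(0.1656), np.float64(0.1412), np.float64(0.1689), np.float64(0.1395)]
[array([ 0.499 , -0.0603,  0.035 ]), array([ 0.6666, -0.0957,  0.035 ])]
[[ 0.6632 -0.1016  0.035 ]
 [ 0.5021 -0.0708  0.035 ]
 [ 0.4672 -0.2007  0.035 ]
 [ 0.6279 -0.2336  0.035 ]]
head [array([ 0.4555, -0.1994,  0.127 ]), array([ 0.4728, -0.1133,  0.127 ]), array([ 0.3897, -0.1074,  0.127 ])]
head side [array([ 0.4668, -0.1183,  0.127 ]), array([ 0.384 , -0.1002,  0.127 ])]
base [array([ 0.3235, -0.0639,  0.012 ]), array([ 0.2676, -0.0546,  0.012 ]), array([ 0.2474, -0.1754,  0.012 ])]
barrel top [ 0.4213 -0.1476  0.192 ] [ 0.4178 -0.1469  0.192 ]
jar [ 0.4095 -0.3091  0.07  ]
file end [ 0.4809756  -0.38746299  0.015     ] [ 0.69341722 -0.37079929  0.005     ]
```

View pics/c3.png

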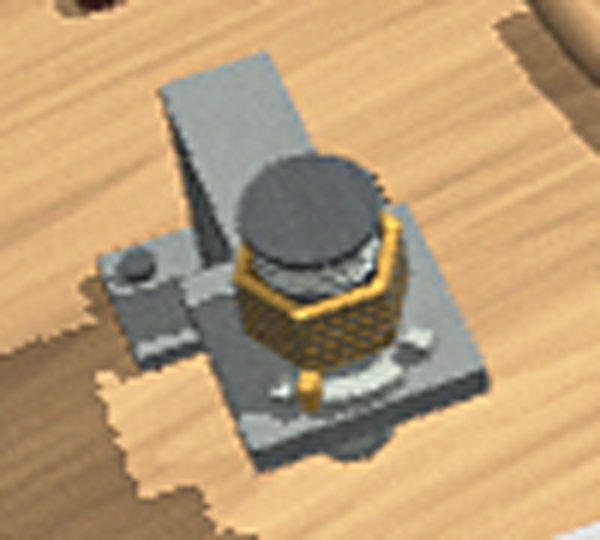

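View pics/c4.png

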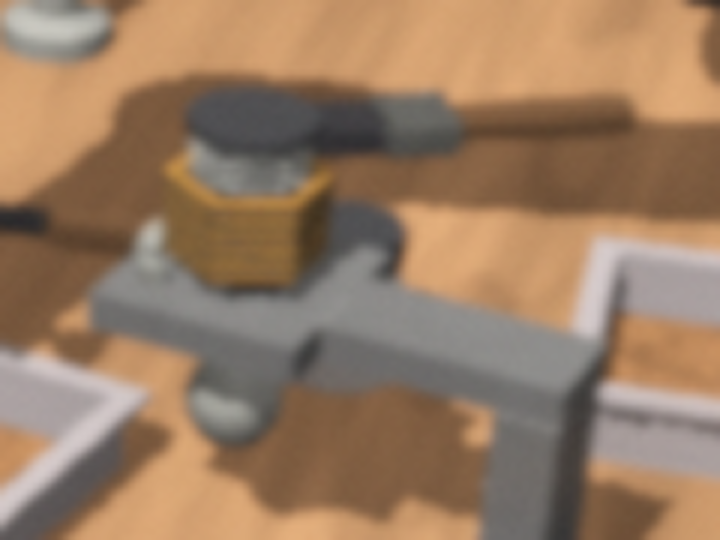

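Candidates for the tray in the scene picture:
- Cork-floored tray at (285,312), world y = -0.15.
- Cork-floored tray at (137,250), y = -0.34.
- Dark, lipless box with no cork at (520,318).

Of the two real look-alikes, the one at (285,312) is farther to the robot's left, and the close crop shows its cork floor and lip. The holder axis is at about (0.421, -0.1475) with yaw about -11.8°. The tray centre is at about (0.566, -0.150) with yaw about -12°.

Request:
{"fn": "send_rows", "kwargs": {"increments": "0.01 0 -0.06 0.18 0.6; 0.02 0 -0.11 0.36 0.6; 0.027 0 -0.16 0.54 0.6; 0.027 0 -0.173 0.72 0.6; 0.027 0 -0.173 0.9 0.6"}}

```text
time: 1.98
tool_pos: [0.6766, -0.1755, 0.2311]
orientation: [-1.453, 0.71, -0.71]
contact_force: [-0.7, 0.9, 0.1]
gripper_width: 0.0512
```

Request:
{"fn": "send_rows", "kwargs": {"increments": "0 0 0 0.18 0.6; 0 0 0 0.36 0.6; 0 0 0 0.54 0.6; 0 0 0 0.72 0.6; 0 0 0 0.87 0.6"}}

```text
time: 2.6
tool_pos: [0.6766, -0.1753, 0.2311]
orientation: [-1.101, 1.365, -1.365]
contact_force: [-0.2, 0.4, -0.3]
gripper_width: 0.0514
```

```bash
cat >> h.py <<'E'
A=np.array([.421,-.1475]); YAW=np.radians(-11.8)
EX=np.array([np.cos(YAW),np.sin(YAW)]); EY=np.array([-EX[1],EX[0]])
def st():
    from station import ctrl
    s=ctrl.get_state(); M=R.from_rotvec(s["orientation"]).as_matrix()
    p=s["tool_pos"]; q=p[:2]-A
    print("t",round(s["time"],2),"tcp",p.round(4),"yaw",np.degrees(np.arctan2(M[1,0],M[0,0])).round(2),"ydir",M[:,1].round(3),"F",s["contact_force"].round(1),"w",round(s["gripper_width"],4),"holder",(q@EX).round(4),(q@EY).round(4),"q",s["qpos"].round(2))
    return s,M
def go(target,yawdeg=None):
    s,M=st(); d=M.T@(np.array(target)-s["tool_pos"]); print("shift",d.round(4))
    if yawdeg is not None:
        y=np.degrees(np.arctan2(M[1,0],M[0,0])); print("twist",np.radians((y-yawdeg+180)%360-180).round(4))
def H(x,y,z): return np.r_[A+x*EX+y*EY,z]
E
python3 - <<'E'
from h import *
r=cap("wrist","pics/w1.png")
go(H(.255,.027,.010),-101.8)
E
```

```text
t 2.65 tcp [ 0.6766 -0.1752  0.231 ] yaw -102.62 ydir [-0.001 -0.001 -1.   ] F [0.1 0.3 0.5] w 0.0514 holder 0.2559 0.0251 q [-0.09  0.45  0.41  1.34 -0.18  1.38 -1.48]
shift [-0.002   0.221  -0.0009]
twist -0.0143
```

View pics/w1.png

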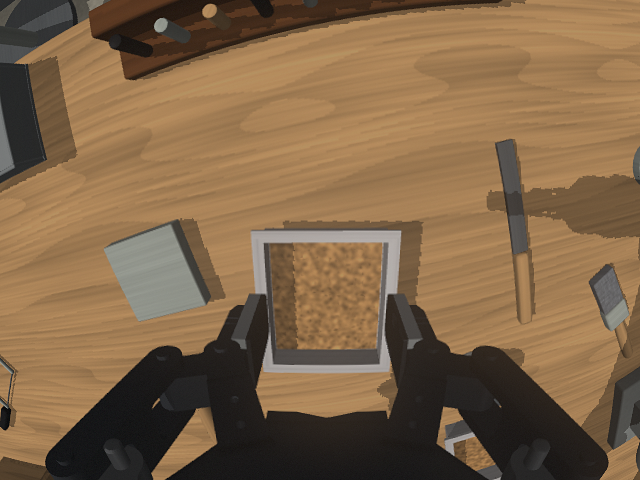

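Run:
```python
from h import *
r=cap("wrist")
for uv in [(251,231),(401,231),(389,372),(265,372)]:
    p=at_z(r,uv,.035); q=p[:2]-A; print(uv,p.round(4),(q@EX).round(4),(q@EY).round(4))
```

```text
(251, 231) [ 0.6672 -0.097   0.035 ] 0.2306 0.0997
(401, 231) [ 0.6353 -0.239   0.035 ] 0.2285 -0.0457
(389, 372) [ 0.467 -0.202  0.035] 0.0562 -0.0439
(265, 372) [ 0.4988 -0.0609  0.035 ] 0.0584 0.1007
```

The wrist view shows the far lip from (251,231) to (401,231). That puts it at holder-frame x = 0.2295 with y centre 0.027, and 146 mm wide as specified. Descending behind it.

Request:
{"fn": "send_rows", "kwargs": {"increments": "0 0.06 0 -0.014 0.6; 0 0.12 0 -0.014 0.6; 0 0.17 0 -0.014 0.6; -0.001 0.205 0 -0.014 0.6; -0.002 0.217 0 -0.014 0.6"}}

```text
time: 3.32
tool_pos: [0.6755, -0.1731, 0.0115]
orientation: [-1.115, 1.353, -1.348]
contact_force: [0.1, -0.3, 0.6]
gripper_width: 0.0513
```

Run:
```python
from h import *
go(H(.103,.002,.010),-101.8)
```

```text
t 3.33 tcp [ 0.6755 -0.1731  0.0115] yaw -101.05 ydir [-0.004 -0.    -1.   ] F [ 0.1 -0.3  0.6] w 0.0513 holder 0.2543 0.027 q [-0.07  0.63  0.35  1.55 -0.24  1.   -1.41]
shift [ 0.023   0.0022 -0.1516]
twist 0.0131
```

Request:
{"fn": "send_rows", "kwargs": {"increments": "0 0 -0.012 0.013 0.6; 0.001 0 -0.024 0.013 0.6; 0.004 0 -0.036 0.013 0.6; 0.007 0 -0.048 0.013 0.6; 0.01 0 -0.06 0.013 0.6"}}

```text
time: 3.95
tool_pos: [0.6145, -0.1716, 0.0127]
orientation: [-1.107, 1.361, -1.359]
contact_force: [1.5, 0.2, 1.1]
gripper_width: 0.0512
```

Run:
```python
from h import *
r=cap("scene","pics/s2.png")
go(H(.103,.002,.010),-101.8)
```

```text
t 4.0 tcp [ 0.6125 -0.172   0.0122] yaw -101.85 ydir [-0.005 -0.    -1.   ] F [-1.1 -0.1 -0.3] w 0.0512 holder 0.1924 0.0152 q [-0.08  0.52  0.37  1.72 -0.22  0.94 -1.4 ]
shift [ 0.0132  0.0026 -0.0894]
twist -0.0008
```

View pics/s2.png

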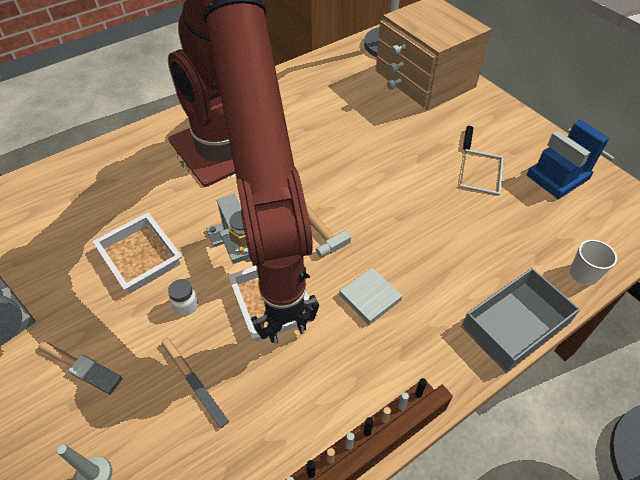

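Request:
{"fn": "send_rows", "kwargs": {"increments": "0.002 0 -0.012 0 0.6; 0.004 0 -0.024 0 0.6; 0.006 0 -0.036 0 0.6; 0.008 0.001 -0.048 0 0.6; 0.009 0.001 -0.058 0 0.6"}}

```text
time: 4.62
tool_pos: [0.553, -0.1689, 0.0115]
orientation: [-1.108, 1.363, -1.358]
contact_force: [1.7, -0.8, -0.0]
gripper_width: 0.0513
```

Run:
```python
from h import *
r=cap("side","pics/d2.png");r=cap("wrist","pics/w2.png")
go(H(.103,.002,.010),-101.8)
```

```text
t 4.72 tcp [ 0.5522 -0.1688  0.0112] yaw -101.87 ydir [-0.006  0.    -1.   ] F [ 1.3 -0.4 -0.7] w 0.0513 holder 0.1328 0.006 q [-0.09  0.42  0.38  1.87 -0.2   0.89 -1.4 ]
shift [ 0.004   0.0014 -0.0298]
twist -0.0012
```

View pics/d2.png

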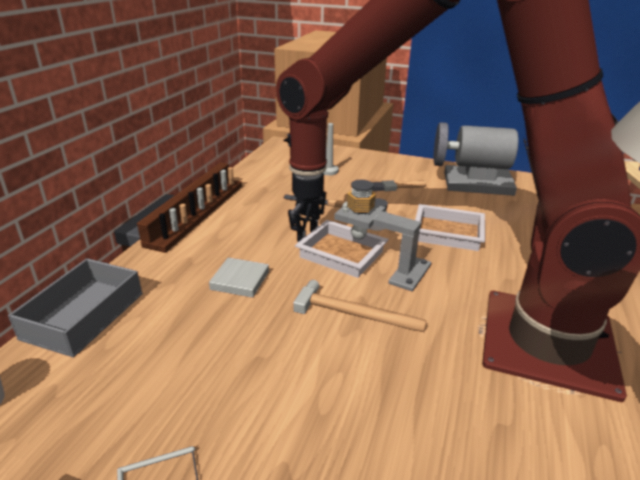

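View pics/w2.png

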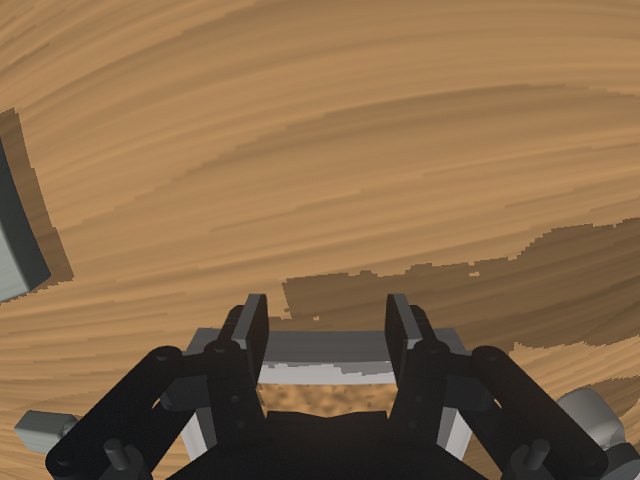

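Request:
{"fn": "send_rows", "kwargs": {"increments": "0.001 0 -0.008 0 0.6; 0.002 0 -0.016 0 0.6; 0.003 0 -0.023 0 0.6; 0.004 0 -0.029 0 0.6; 0.004 0 -0.029 0 0.6"}}

```text
time: 5.35
tool_pos: [0.5222, -0.1667, 0.0113]
orientation: [-1.11, 1.366, -1.357]
contact_force: [0.2, 0.1, 0.2]
gripper_width: 0.0512
```

Request:
{"fn": "send_rows", "kwargs": {"increments": "0 0 0.012 0 0.6; 0 0 0.02 0 0.6; 0 -0.04 0.02 0 0.6; 0 -0.1 0.02 0 0.6; 0 -0.16 0.02 0 0.6"}}

```text
time: 5.98
tool_pos: [0.5432, -0.171, 0.1727]
orientation: [-1.11, 1.366, -1.357]
contact_force: [1.0, -0.4, -1.1]
gripper_width: 0.0507
```

Run:
```python
from h import *
r=cap("scene","pics/s3.png");r=cap("wrist","pics/w3.png");d=cap("side","pics/d3.png")
a=d["img"][170:310,270:470]; cv2.imwrite("pics/d3c.png",cv2.resize(a,None,fx=4,fy=4,interpolation=cv2.INTER_CUBIC))
go(H(.0,.0,.225),-71.8)
```

```text
t 6.12 tcp [ 0.5455 -0.1716  0.1748] yaw -101.88 ydir [-0.001 -0.    -1.   ] F [-0.6 -0.6 -0.3] w 0.0511 holder 0.1268 0.0018 q [-0.14  0.22  0.43  1.75 -0.1   1.19 -1.47]
shift [ 0.002  -0.0501 -0.1269]
twist -0.5249
```

View pics/s3.png

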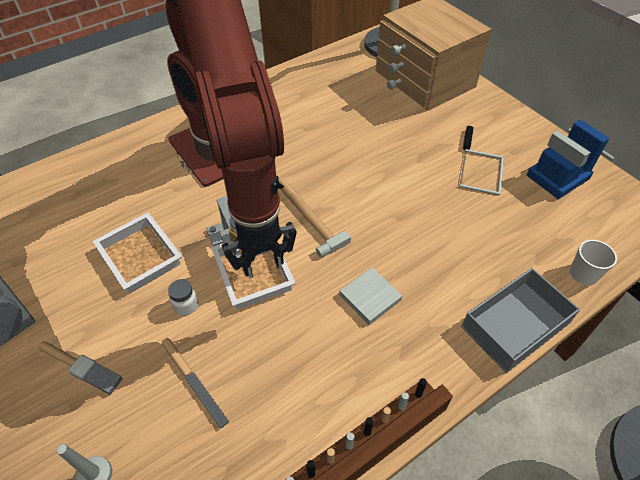

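View pics/w3.png

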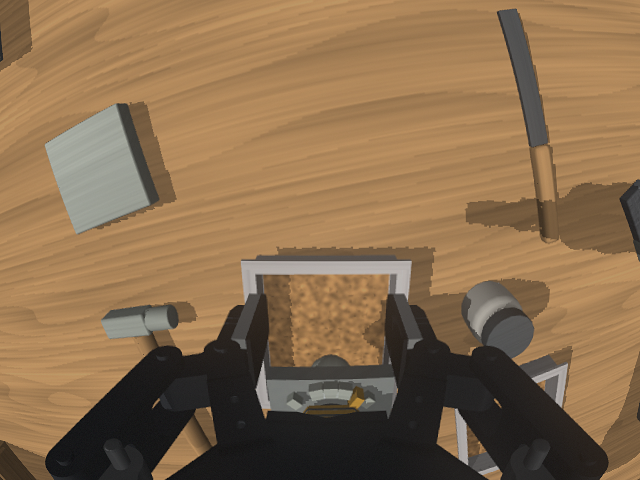

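View pics/d3c.png

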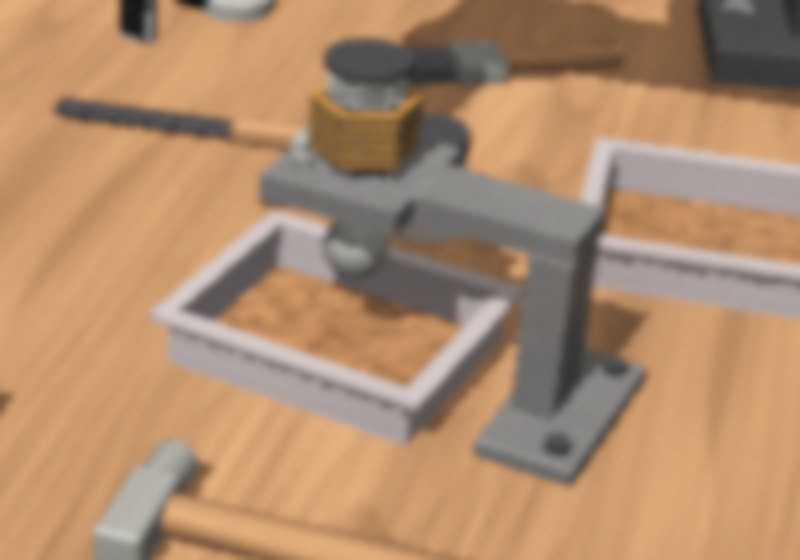

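Request:
{"fn": "send_rows", "kwargs": {"increments": "0 -0.05 0 -0.13 1; 0 -0.09 0 -0.26 1; 0 -0.09 -0.03 -0.39 1; 0 -0.09 -0.055 -0.525 1; 0 -0.09 -0.06 -0.525 1"}}

```text
time: 6.75
tool_pos: [0.486, -0.159, 0.264]
orientation: [-1.344, 0.974, -0.971]
contact_force: [1.3, 0.1, -0.4]
gripper_width: 0.0856
```

Run:
```python
from h import *
r=dict(fish=1)
r=cap("wrist","pics/w4.png");d=cap("side","pics/d4.png")
import pickle; pickle.dump(r,open("r4.pkl","wb"))
go(H(.0,.0,.225),-71.8)
for n in ["collar_grip","holder_head"]:
    from station import ctrl
    print(n,[(x["score"],x["box"]) for x in ctrl.find_in("wrist",n)])
```

```text
t 6.85 tcp [ 0.4869 -0.1591  0.2643] yaw -71.94 ydir [-0.002 -0.    -1.   ] F [-0.1  0.   1.7] w 0.0853 holder 0.0669 0.0021 q [-0.14  0.03  0.38  1.76 -0.01  1.36 -1.01]
shift [-0.0315  0.0394 -0.059 ]
twist -0.0024
collar_grip [(0.94, [250.8, 260.5, 332.8, 331.9]), (0.42, [492.8, 82.0, 559.9, 262.7])]
holder_head [(0.85, [212.4, 217.7, 361.6, 395.5]), (0.19, [245.5, 260.7, 333.9, 360.4])]
```

View pics/w4.png

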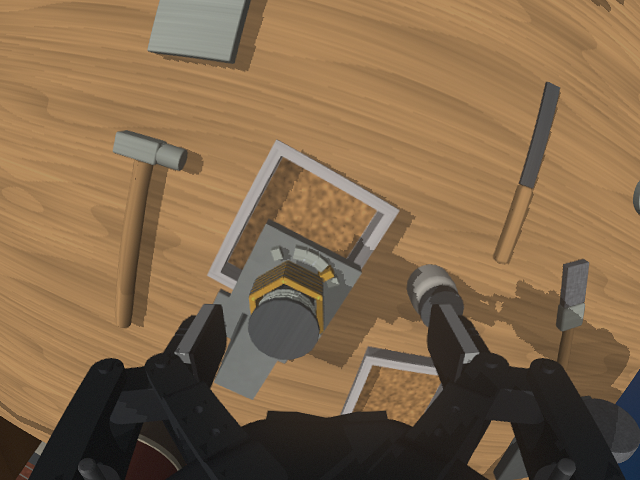

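Run:
```python
from h import *
import pickle
r=pickle.load(open("r4.pkl","rb"))
a=r["img"][190:370,190:390]; cv2.imwrite("pics/w4c.png",cv2.resize(a,None,fx=3.3,fy=3.3,interpolation=cv2.INTER_CUBIC))
def sh(n,uv,z):
    p=at_z(r,uv,z); q=p[:2]-A; print(n,uv,p.round(4),(q@EX).round(4),(q@EY).round(4))
sh("barrel",(284,325),.192)
sh("headL",(267,222),.127);sh("headR",(361,267),.127)
for c in [(277,141),(398,211),(209,275)]: sh("tray",c,.035)
# projected model
ax=H(0,0,.192); t=np.linspace(0,2*np.pi,24)
print(proj(r,[ax]))
im=r["img"].copy()
def poly(P,col):
    cv2.polylines(im,[np.round(proj(r,P)*8).astype(np.int32)],True,col,1,cv2.LINE_AA,3)
poly([H(.025*np.cos(u),.025*np.sin(u),.192) for u in t],(0,0,255))
hx=.054/np.sqrt(3)
poly([H(hx*np.cos(u),hx*np.sin(u),.169) for u in np.pi/6+np.arange(6)*np.pi/3],(0,255,0))
poly([H(x,y,.127) for x,y in [(.042,.044),(.042,-.044),(-.042,-.044),(-.042,.044)]],(255,0,0))
a=im[190:370,190:390]; cv2.imwrite("pics/w4o.png",cv2.resize(a,None,fx=3.3,fy=3.3,interpolation=cv2.INTER_CUBIC))
```

```text
barrel (284, 325) [ 0.4257 -0.1475  0.192 ] 0.0046 0.001
headL (267, 222) [ 0.4711 -0.1134  0.127 ] 0.0421 0.0437
headR (361, 267) [ 0.4581 -0.197   0.127 ] 0.0464 -0.0409
tray (277, 141) [ 0.5251 -0.0932  0.035 ] 0.0908 0.0745
tray (398, 211) [ 0.4951 -0.2337  0.035 ] 0.0902 -0.0692
tray (209, 275) [ 0.3594 -0.0589  0.035 ] -0.0784 0.0741
[[282.28146663 330.47205384]]
```

View pics/w4o.png

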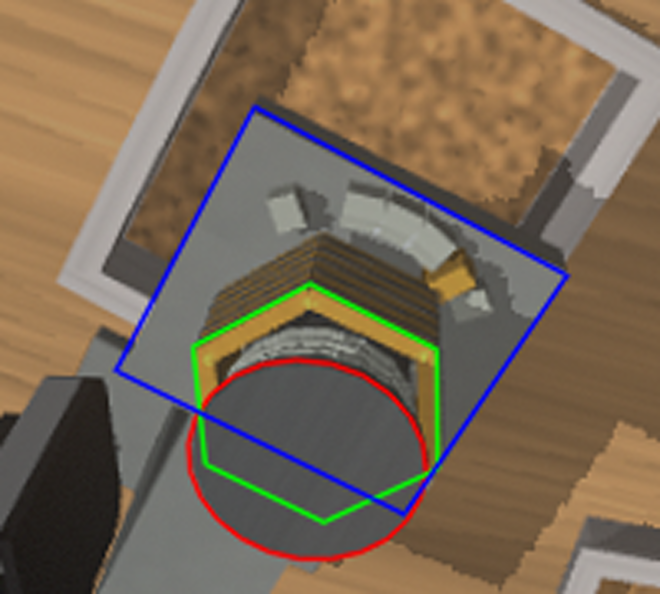

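The model outline sits on the collar, barrel and head plate in the wrist view. The tray centre is at holder-frame (0.006, 0.002), so step 1 is met. Next, over the collar and down.

Request:
{"fn": "send_rows", "kwargs": {"increments": "-0.015 0 -0.03 0 1; -0.0315 0 -0.059 0 1; -0.0315 0.02 -0.059 0 1; -0.0315 0.04 -0.059 0 1; -0.0315 0.04 -0.059 0 1"}}

```text
time: 7.58
tool_pos: [0.4213, -0.1475, 0.2232]
orientation: [-1.345, 0.977, -0.972]
contact_force: [-0.3, -0.0, 0.5]
gripper_width: 0.0858
```

Run:
```python
from h import *
go(H(.0,.0,.138),-71.8)
r=cap("wrist","pics/w5.png")
```

```text
t 7.58 tcp [ 0.4213 -0.1475  0.2232] yaw -71.94 ydir [-0.004 -0.    -1.   ] F [-0.3 -0.   0.5] w 0.0858 holder 0.0002 0.0001 q [-0.15 -0.1   0.36  1.96  0.04  1.28 -1.05]
shift [0.     0.0852 0.0001]
twist -0.0025
```

View pics/w5.png

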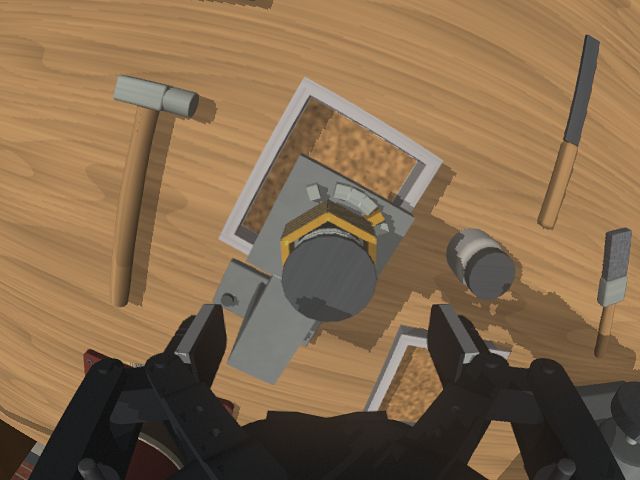

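Request:
{"fn": "send_rows", "kwargs": {"increments": "0 0.03 0 0 1; 0 0.055 0 0 1; 0 0.075 0 0 1; 0 0.085 0 0 1; 0 0.085 0 0 1"}}

```text
time: 8.25
tool_pos: [0.4217, -0.1478, 0.1394]
orientation: [-1.345, 0.976, -0.973]
contact_force: [0.7, -0.1, -0.1]
gripper_width: 0.0855
```

Run:
```python
from h import *
go(H(.0,.0,.138),-71.8)
r=cap("side","pics/d5.png")
a=r["img"][130:260,290:450]; cv2.imwrite("pics/d5.png",cv2.resize(a,None,fx=4.5,fy=4.5,interpolation=cv2.INTER_CUBIC))
r=cap("wrist","pics/w6.png")
```

```text
t 8.25 tcp [ 0.4217 -0.1478  0.1394] yaw -71.95 ydir [-0.003 -0.001 -1.   ] F [ 0.7 -0.1 -0.1] w 0.0855 holder 0.0008 -0.0001 q [-0.14 -0.02  0.37  2.07  0.01  1.1  -1.03]
shift [-0.0005  0.0014 -0.0006]
twist -0.0026
```

View pics/d5.png

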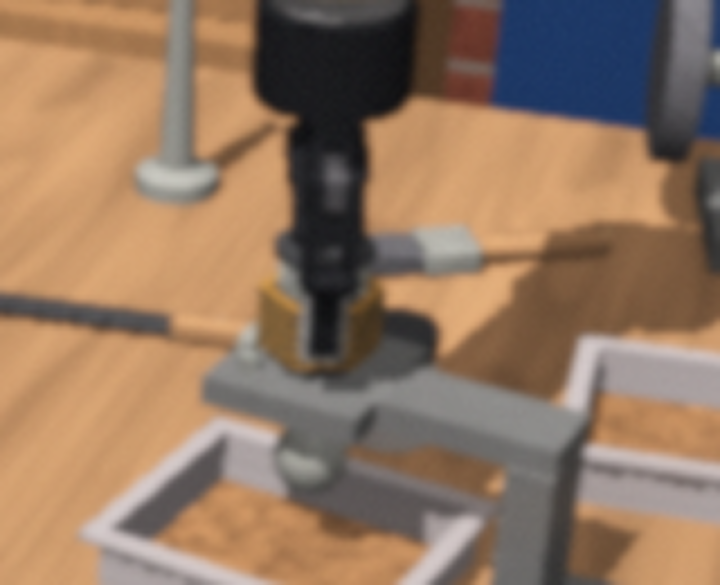

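View pics/w6.png

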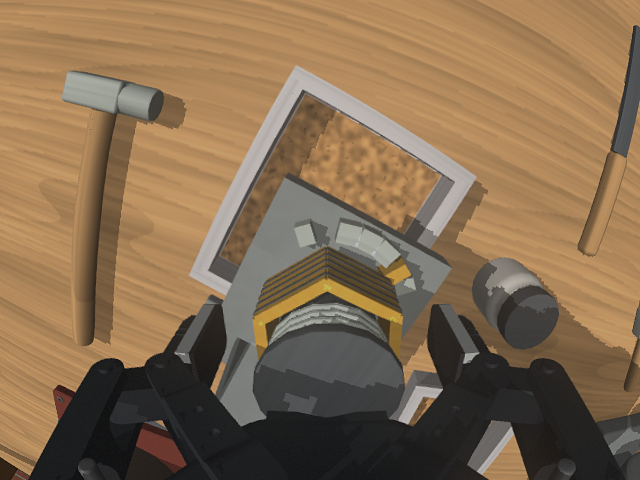

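The collar is centred between the pads, with its flats parallel to them. Closing.

Request:
{"fn": "send_rows", "kwargs": {"increments": "0 0 0 0 0.7; 0 0 0 0 0.5; 0 0 0 0 0.3; 0 0 0 0 0.3; 0 0 0 0 0.3", "newtons": 70}}

```text
time: 8.98
tool_pos: [0.4228, -0.1482, 0.1412]
orientation: [-1.343, 0.973, -0.974]
contact_force: [-1.3, -0.9, 7.5]
gripper_width: 0.0529
```

Run:
```python
from h import *
go(H(.0,.0,.138),-71.8)
```

```text
t 8.97 tcp [ 0.4228 -0.1482  0.1412] yaw -71.91 ydir [-0.    -0.001 -1.   ] F [-1.3 -0.9  7.5] w 0.0529 holder 0.0019 -0.0003 q [-0.14 -0.02  0.37  2.07  0.01  1.1  -1.02]
shift [-0.0012  0.0032 -0.0015]
twist -0.0019
```

Request:
{"fn": "send_rows", "kwargs": {"increments": "0 -0.004 0 0 0.3; 0 -0.008 0 0 0.3; 0 -0.012 0 0 0.3; 0 -0.013 0 0 0.3; 0 -0.013 0 0 0.3"}}

```text
time: 9.6
tool_pos: [0.4227, -0.1482, 0.154]
orientation: [-1.344, 0.973, -0.974]
contact_force: [3.1, -1.9, -10.6]
gripper_width: 0.0528
```

Run:
```python
from h import *
r=cap("side"); a=r["img"][130:260,290:450]; cv2.imwrite("pics/d6.png",cv2.resize(a,None,fx=4.5,fy=4.5,interpolation=cv2.INTER_CUBIC))
r=cap("wrist","pics/w7.png")
go(H(.0,.0,.153),-71.8)
```

```text
t 9.7 tcp [ 0.4227 -0.1482  0.154 ] yaw -71.91 ydir [-0.001 -0.001 -1.   ] F [  2.2  -1.8 -10.2] w 0.0528 holder 0.0018 -0.0003 q [-0.14 -0.04  0.37  2.05  0.02  1.13 -1.03]
shift [-0.0011  0.001  -0.0014]
twist -0.0019
```

View pics/d6.png

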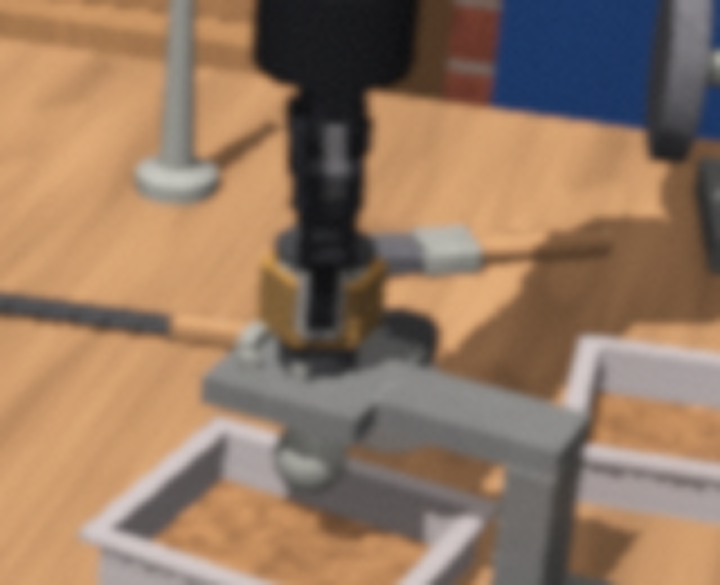

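View pics/w7.png

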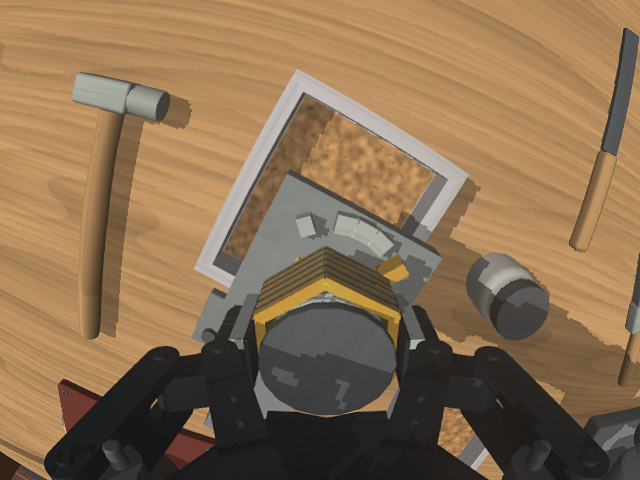

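Collar is lifted about 12.8 mm. The view shows the key out of its notch and the pull is 10 N. Turning counter-clockwise (negative twist).

Request:
{"fn": "send_rows", "kwargs": {"increments": "0 0 0 -0.12 0.3; 0 0 0 -0.26 0.3; 0 0 0 -0.4 0.3; 0 0 0 -0.54 0.3; 0 0 0 -0.66 0.3"}}

```text
time: 10.32
tool_pos: [0.4217, -0.1471, 0.1533]
orientation: [-1.521, 0.465, -0.461]
contact_force: [-1.8, 3.9, -10.2]
gripper_width: 0.0529
```

Run:
```python
from h import *
r=cap("wrist","pics/w8.png")
go(H(.0015,.0,.154),-11.8)
```

```text
t 10.38 tcp [ 0.4217 -0.1471  0.1533] yaw -33.54 ydir [-0.003  0.    -1.   ] F [-2.1  4.7 -9.6] w 0.0526 holder 0.0006 0.0006 q [-0.16 -0.04  0.39  2.05  0.02  1.13 -0.36]
shift [ 0.001  -0.0007 -0.0002]
twist -0.3794
```

View pics/w8.png

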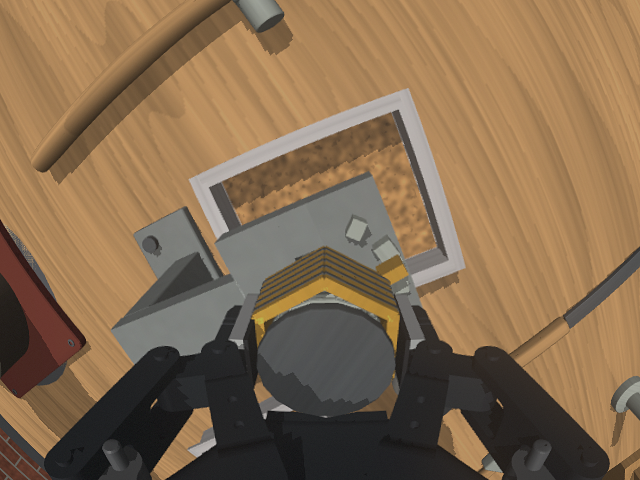

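Request:
{"fn": "send_rows", "kwargs": {"increments": "0 0 0 -0.12 0.3; 0 0 0 -0.24 0.3; 0 0 0 -0.36 0.3; 0 0 0 -0.4 0.3; 0 0 0 -0.4 0.3"}}

```text
time: 11.0
tool_pos: [0.4207, -0.1468, 0.1528]
orientation: [-1.564, 0.153, -0.145]
contact_force: [-3.2, 2.5, -9.3]
gripper_width: 0.0529
```

Run:
```python
from h import *
r=cap("wrist","pics/w9.png")
r=cap("side"); a=r["img"][150:290,290:450]; cv2.imwrite("pics/d9.png",cv2.resize(a,None,fx=4.2,fy=4.2,interpolation=cv2.INTER_CUBIC))
s,M=st(); print(s["wrist_torque"])
go(H(.0015,.0,.142),-11.8)
```

```text
t 11.1 tcp [ 0.4208 -0.1468  0.1528] yaw -10.82 ydir [-0.005  0.001 -1.   ] F [-3.7  2.3 -9.1] w 0.0526 holder -0.0004 0.0006 q [-0.16 -0.04  0.4   2.05  0.02  1.13  0.04]
[ 0.26105687  0.39614822 -1.65328376]
t 11.1 tcp [ 0.4208 -0.1468  0.1528] yaw -10.82 ydir [-0.005  0.001 -1.   ] F [-3.7  2.3 -9.1] w 0.0526 holder -0.0004 0.0006 q [-0.16 -0.04  0.4   2.05  0.02  1.13  0.04]
shift [ 0.0019  0.0108 -0.0006]
twist 0.0171
```

View pics/w9.png

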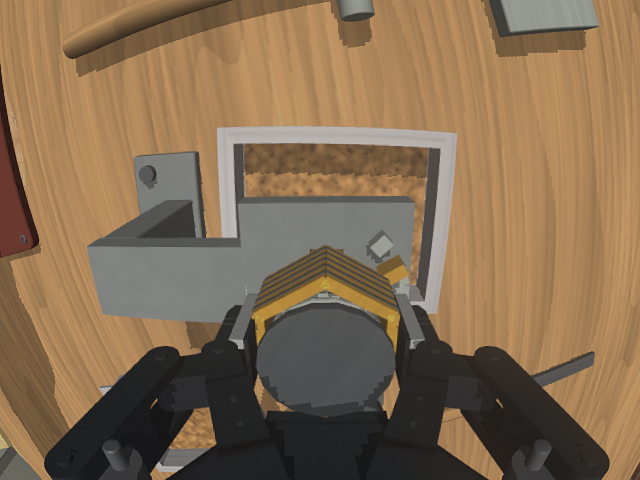

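View pics/d9.png

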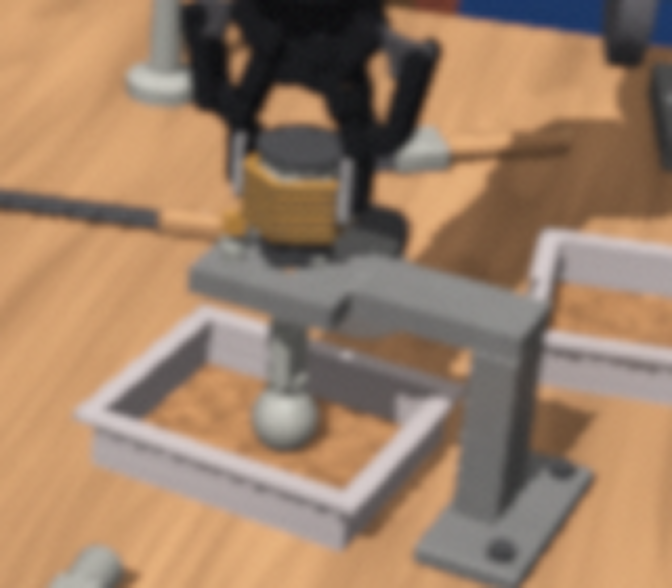

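The punch has dropped into the tray. The wrist torque of -1.65 N m shows the collar against its stop. Lowering it into the second notch.

Request:
{"fn": "send_rows", "kwargs": {"increments": "0 0.004 0 0 0.3; 0 0.008 0 0 0.3; 0 0.0115 0 0 0.3; 0 0.0115 0 0 0.3; 0 0.0115 0 0 0.3"}}

```text
time: 11.72
tool_pos: [0.4208, -0.1469, 0.1415]
orientation: [-1.565, 0.153, -0.145]
contact_force: [-4.5, 3.2, -3.7]
gripper_width: 0.0528
```

Run:
```python
from h import *
r=cap("wrist","pics/w10.png")
s,M=st(); print(s["wrist_torque"])
```

```text
t 11.78 tcp [ 0.4207 -0.1468  0.1415] yaw -10.85 ydir [-0.005  0.001 -1.   ] F [-4.3  2.5 -4.4] w 0.0531 holder -0.0004 0.0006 q [-0.16 -0.03  0.4   2.07  0.01  1.1   0.04]
[ 0.22294796  0.40932367 -1.57242727]
```

View pics/w10.png

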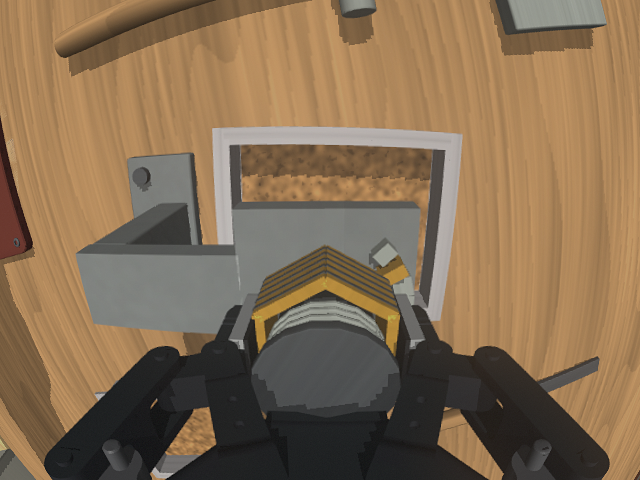

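Collar is down in the notch, with the TCP back at its original home height of 0.1415. Releasing, letting the fingers open fully, then rising.

Request:
{"fn": "send_rows", "kwargs": {"increments": "0 0 0 0.01 0.6; 0 0 0 0.01 1; 0 0 0 0.01 1; 0 0 0 0.01 1; 0 0 0 0.01 1"}}

```text
time: 12.4
tool_pos: [0.421, -0.1469, 0.1417]
orientation: [-1.564, 0.16, -0.153]
contact_force: [0.4, -0.1, 0.6]
gripper_width: 0.0856
```

Request:
{"fn": "send_rows", "kwargs": {"increments": "0 -0.02 0 0 1; 0 -0.05 0 0 1; 0 -0.09 0 0 1; 0 -0.11 0.03 0 1; 0 -0.11 0.07 0 1"}}

```text
time: 13.02
tool_pos: [0.4364, -0.0784, 0.2538]
orientation: [-1.564, 0.158, -0.158]
contact_force: [1.4, 0.3, 0.1]
gripper_width: 0.0852
```

Run:
```python
from h import *
st()
r=cap("wrist","pics/w11.png")
r=cap("side"); a=r["img"][150:290,290:450]; cv2.imwrite("pics/d11.png",cv2.resize(a,None,fx=4.2,fy=4.2,interpolation=cv2.INTER_CUBIC))
r=cap("scene","pics/s11.png")
```

```text
t 13.03 tcp [ 0.4364 -0.0784  0.2538] yaw -11.53 ydir [-0.     0.001 -1.   ] F [1.4 0.3 0.1] w 0.0852 holder 0.001 0.0708 q [-0.24 -0.12  0.29  1.91  0.03  1.34 -0.16]
```

View pics/w11.png

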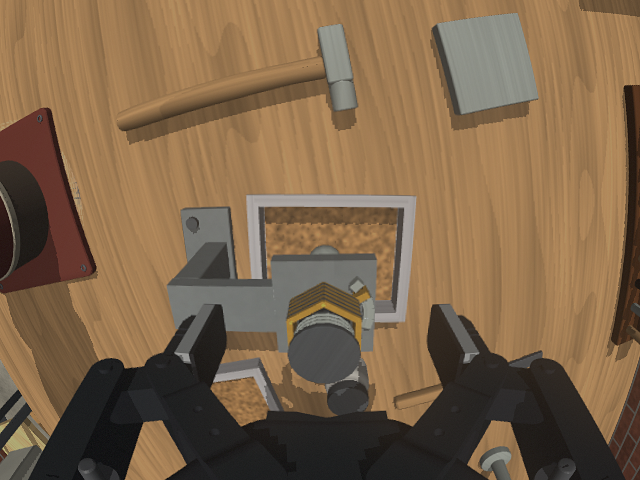

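View pics/d11.png

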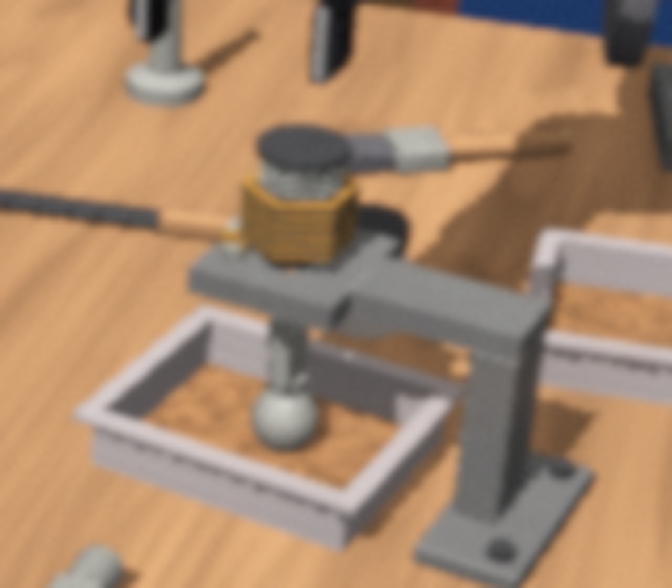

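View pics/s11.png

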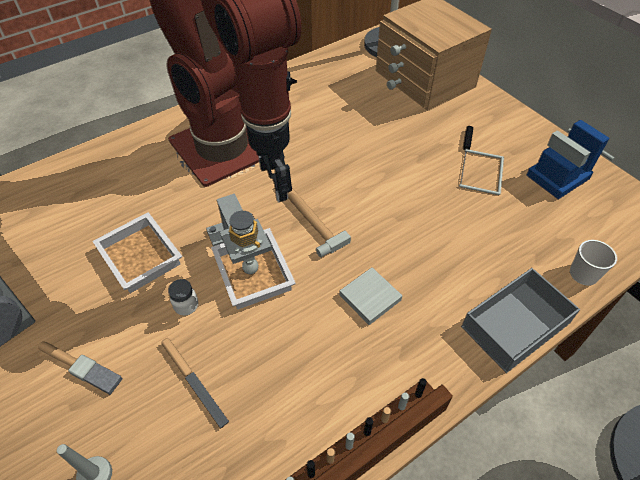

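Run:
```python
from h import *
s=cap("scene"); d=cap("side"); w=cap("wrist")
im=w["img"].copy(); hx=.054/np.sqrt(3)
for z,c in [(.169,(0,255,0)),(.137,(255,0,255))]:
    P=[H(hx*np.cos(u),hx*np.sin(u),z) for u in np.pi/6+np.arange(6)*np.pi/3]
    cv2.polylines(im,[np.round(proj(w,P)*8).astype(np.int32)],True,c,1,cv2.LINE_AA,3)
wc=cv2.resize(im[235:405,240:400],None,fx=3.4,fy=3.4,interpolation=cv2.INTER_CUBIC)
sc=cv2.resize(s["img"][205:310,195:305],None,fx=5.5,fy=5.5,interpolation=cv2.INTER_CUBIC)
cv2.imwrite("pics/f1.png",wc);cv2.imwrite("pics/f2.png",sc)
for z in (.02,.027,.04,.06,.073): print(z,"ball scene",proj(s,H(0,0,z)).round(1),"side",proj(d,H(0,0,z)).round(1))
```

```text
0.02 ball scene [[250.4 267. ]] side [[356.1 251. ]]
0.027 ball scene [[250.1 265.3]] side [[356.2 248.5]]
0.04 ball scene [[249.5 262. ]] side [[356.6 243.8]]
0.06 ball scene [[248.5 256.9]] side [[357.1 236.5]]
0.073 ball scene [[247.9 253.5]] side [[357.4 231.7]]
```

View pics/f1.png

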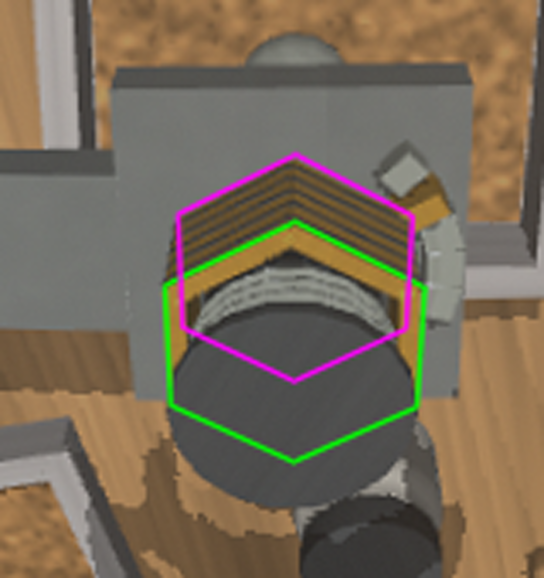

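View pics/f2.png

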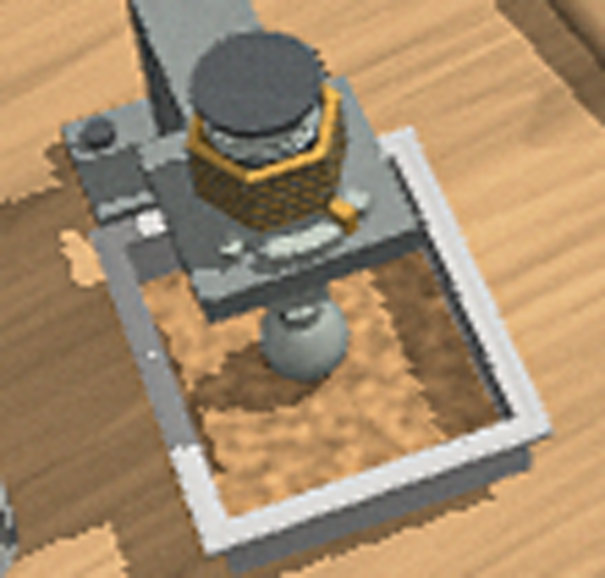

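The ball centre at scene pixel (250,266) matches z = 0.025, so the punch rests on the cork floor. The collar outlines match home height, and the key sits in the second notch. Handing in.

Run:
```python
from station import ctrl
print(ctrl.job_done())
```

```text
the job is handed in; nothing more can be done
None
```

The punch is in the tray, the collar is home in its second notch, and I handed the job in at about 13 s of the 50 s allowed. No verdict was reported.

**What I did:**
- **Tray:** I pushed the left-hand cork tray by its far lip until it was centred under the punch, about 6 mm off along its length and 2 mm across.
- **Collar:** I gripped it across its flats and lifted it about 12.8 mm. I turned it about 61° counter-clockwise against its stop, lowered it and let go.

**Last checks:**
- **Punch:** its ball end is on the cork floor, centre about 25 mm up, well inside the tray walls. It stands almost upright, not lying down, which should still put its middle near 50 mm, under the 65 mm limit.
- **Collar:** the outline matches home height and the key sits in the second notch.
- **Tray:** it lies flat on the bench.
- **Other things:** the block, jar and file looked unmoved by eye in the last scene picture.
- **Robot:** the arm is clear of everything, with only about 1 N on the wrist.

None of the checks failed or disagreed.

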